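# Set and lock the length stop

## Robot

A 6-joint arm with a two-finger parallel gripper is mounted at the origin on a cart in front of the work surface, level with it; the furniture and walls round the work are solid. World frame = base frame: x ahead of the robot, y to its left, z up, the work surface at z = 0. Lengths are in m, angles in rad, forces in N, time in s.
With the tool pointing down it reaches from about 0.35 to 0.975 m from the base axis. Payload 4.9 kg.
Tool frame: the origin (TCP) lies at the very end of the fingers, on their centre line; the grasp point (between the pads) lies 19 mm behind it; z points along the fingers, y is the line along which they close (so a half turn about z gives the same grasp; the last joint's range is limited). The gripper opens to 85 mm and grips with 20 to 120 N. Pads are 22 mm wide; open, the fingers measure 114 mm over their backs; the gripper's body (76 mm by 85 mm) begins 54 mm behind the grasp point. The pads swing forward as they close: fully open they stand 13 mm farther back than shut.
Start: joints at [-1.422, 0.053, 1.613, -0, 1.476, -0.119], TCP at [0.165, -0.603, 0.231] pointing down, gripper open.
Joint ranges: [-3.01, 3.01], [-1.01, 2.22], [0.06, 2.58], [-1.02, 4.17], [0.09, 2.62], [-3.14, 3.14]. Speed limits (rad/s): [2.57, 2.57, 3.14, 3.14, 3.14, 3.14].

## Interface

Orientations are given as a unit quaternion [w, x, y, z].
In Python, from plant import manip gives the robot as it stands.
- The arm moves only by the tool play_rows, never from a script. Its argument "series" is a list that holds one entry, the list of rows, each a list of 7 numbers: the shift along the world's x, y, z in m, then the turn, a rotation vector about the world's x, y, z in degrees, then the opening, from 0 (shut) to 1 (fully open). In form: [[[dx, dy, dz, rx, ry, rz, grip], ...]]. A call has 1 to 10 rows; each row shifts and turns the commanded pose from where the row before left it; what a row does not reach is not made up. A row lasts 1/10 s, in which the tool goes at most 50 mm and 8.59 degrees, less where a joint would pass 70% of its speed; a pose out of reach is approached as far as the arm can. A call with a gripper value outside its range is refused whole. The fingers move at their own pace and stop on an object; the grip force is fixed at half the most. Time passes only in rows, so rows that do not move let the fingers close. It gives the time, the measured TCP pose, the force, the opening and the grip force at its end, in the units of the state.
- manip.state(): the state, without advancing time (a new reading comes with each control period).
- manip.grab_frame(name): name is "side" or "top"; returns a dict with "frame" (420x560x3 uint8, blue, green, red), "mtx" (3x3 intrinsics, pixels), "R" (3x3) and "t" (3): a world point X has camera coordinates R X + t. Camera axes: x right, y down, z forward; pixel columns grow to the right and rows downward; lengths in m; the calibration is good to about 2 mm. A picture is of the moment at which its call begins. There is no depth.
- manip.job_done(): hands the job in; it is judged then, once.
The state is a dict: "time": time; "joint_pos": joint angles; "joint_vel": joint speeds; "joint_efforts": joint torques, N m; "tool_pos": TCP position; "tool_rot": TCP orientation; "contact_force": force on the tool from outside, world axes, zero at the start; "ft_torque": the same for the moment, N m; "gripper_width": opening from 0.0 (shut) to 1.0 (fully open); "grasp_force": force on a finger pad.
Only numpy, scipy, OpenCV 4.12 (cv2) and the standard library are available. Lean on these libraries where they do the work, as an engineer would, in place of code of your own. Each camera call takes 0.05 s, during which the arm holds its last target. There are 200 camera calls.

## Task

Set the length stop to the sample bar: slide the stop with the red knob along its rail until it meets the end of the steel bar lying in the fixture, then turn the red knob clockwise as far as it goes to lock the stop there. Leave the bar lying where it is, against the green end block, and leave the stop with the blue knob as it is.

Things in the scene. Friction and masses are not known exactly. Their poses are not given: they have to be found in the camera images.
- red_grip (a point): Grip point of the sliding stop's red knob, on its vertical axis, 73 mm above the table. The knob is an upright wing 46 mm long (along this point's x), 12 mm thick (y), from 15 mm below to 14 mm above the point; z is up. The stop's top is 44 mm above the table. The wing stands across the rail when loose, along it when locked. Held by the wing, the loose stop slides with about 2 N.
- red_knob (a joint): Angle of the red knob in rad, growing clockwise seen from above: 0 loose, 1.40 fully clamped (end stop). Starts at 0 to 0.15, stays where it is left. From about 0.5 rad a cam jams in fine 5 mm serrations hidden in the rail (the stop may shift up to 3 mm to settle); it passes dead centre at 1.25 rad. Turning takes up to about 0.3 N m; locked, the stop resists about 10 N.
- stop_face (a point): Centre of the lower face of the red-knobbed stop's steel plate that will meet the bar, 18 mm above the table. Its y axis is the slide direction, pointing to the bar and the green end block; z is up. The stop slides only along the rail, 160 mm in all. This point lies 25 mm ahead of the knob's axis along y and 32 mm to its side, along -x.
- bar_end (a point): Centre of the near end of the sample bar, the end facing the red-knobbed stop, 14 mm above the table; the stop starts 40 to 110 mm from it. The bar is loose dark steel, 16 x 110 x 8 mm (width, length, height), lying along the rail on the 10 mm base plate, its far end 1 to 3 mm from the fixture's green end block.
- blue_tip (a point): One end of the blue knob's wing, 73 mm above the table, 23 mm from that knob's axis. This second stop, of the same shape, is parked and locked at the other end of the same rail, its wing about along the rail; it must stay as it is.

How it is judged:
On the way, in this order (a step that is already met when the one before it is completed fails the run):
1. the red-knobbed stop, still loose (knob under 0.6 rad), stands within 10 mm of the bar's end (y of bar_end in the frame of stop_face below 0.01 m and value of joint red_knob below 0.6 rad), for 0.1 s.
2. the red knob is turned to lock (over 1.1 rad) (value of joint red_knob above 1.1 rad), for 0.1 s.
At the end, for the whole second after the job is handed in: The red-knobbed stop's face is within 10 mm of the bar's end, its knob is turned clockwise past 1.1 rad (of 1.40), the bar's end has moved less than 12 mm, and the blue knob's tip has moved less than 12 mm (y of bar_end in the frame of stop_face between -0.005 and 0.01 m and value of joint red_knob above 1.1 rad and distance of each of bar_end, blue_tip from where it was at the start of the episode below 0.012 m); the robot touches nothing.
It fails at once if the stop with the blue knob is moved or turned (its wing tip by more than 12 mm) (distance of blue_tip from where it was at the start of the episode above 0.012 m).
It also fails if it takes over 29 s, if anything falls off the work surface, if the arm or the gripper's body presses on something with over 40 N, if the wrist force passes 120 N, or if a joint passes its speed limit or range.

## Working session

There is one attempt and no reset: what is moved stays moved. The work goes in short steps, Python scripts to look and compute and a tool call to move; the robot and the scene stay as the last step left them, time stands still between calls to the robot, and variables do not carry over. Pictures are saved under pics/ and viewed, at most 10 in all, crops included, and the job is handed in when it is done.

Besides the shell and the picture viewer there is one more tool, called after "Request:" by a JSON object that holds its "name" and its "arguments", one argument or row to a line. play_rows: Moves the arm, as the interface text tells. Its arguments: {"type":"object","properties":{"series":{"type":"array"}},"required":["series"]}

```bash
mkdir -p pics; cat > h.py <<'E'
import numpy as np, cv2, pickle
from plant import manip
def grab(n,tag):
    f=manip.grab_frame(n); pickle.dump(f,open(f'pics/{tag}.pkl','wb')); cv2.imwrite(f'pics/{tag}.png',f['frame']); return f
def ray(f,u,v,z):
    K,R,t=[np.array(f[k],float) for k in('mtx','R','t')]; t=t.ravel()
    c=-R.T@t; d=R.T@np.linalg.inv(K)@np.array([u,v,1.]); return c+d*(z-c[2])/d[2]
def proj(f,X):
    K,R,t=[np.array(f[k],float) for k in('mtx','R','t')]; p=K@(R@np.array(X)+t.ravel()); return p[:2]/p[2]
E
python3 - <<'E'
from h import *
a=grab('top','t0');b=grab('side','s0')
for f in(a,b): print(-np.array(f['R']).T@np.array(f['t']).ravel())
cv2.imwrite('pics/both.png',np.hstack([cv2.resize(a['frame'],(560,420))]))
s=manip.state();print(s['time'],s['tool_pos'],s['tool_rot'],s['gripper_width'])
E
```

```text
[ 0.51104209 -0.03953331  0.9218397 ]
[ 0.40742363 -0.66196644  0.635632  ]
0.1 [ 0.16530182 -0.60216385  0.2301853 ] [-9.17644202e-04  9.91047008e-01  1.33510243e-01 -6.66902484e-06] 1.0034159764333728
```

View pics/t0.png

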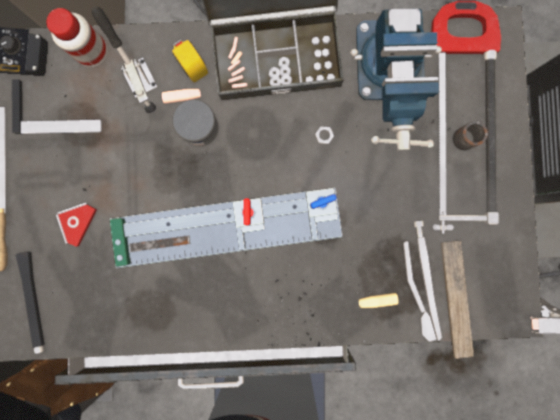

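View pics/s0.png

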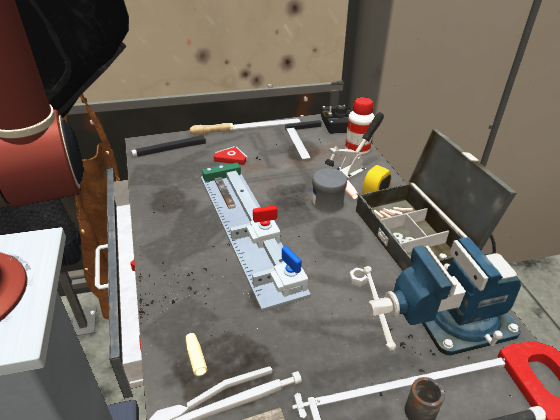

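The top view shows the green block at about (119,242), the bar from (132,245) to (189,240), the red knob near (247,212) and the blue knob near (322,202). I'll enlarge both views.

```bash
python3 - <<'E'
from h import *
f=pickle.load(open('pics/t0.pkl','rb'));g=pickle.load(open('pics/s0.pkl','rb'))
cv2.imwrite('pics/c1.png',cv2.resize(f['frame'][180:275,105:265],None,fx=5,fy=5,interpolation=2))
cv2.imwrite('pics/c2.png',cv2.resize(g['frame'][155:305,190:320],None,fx=4,fy=4,interpolation=2))
E
```

```text
(no output)
```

View pics/c1.png

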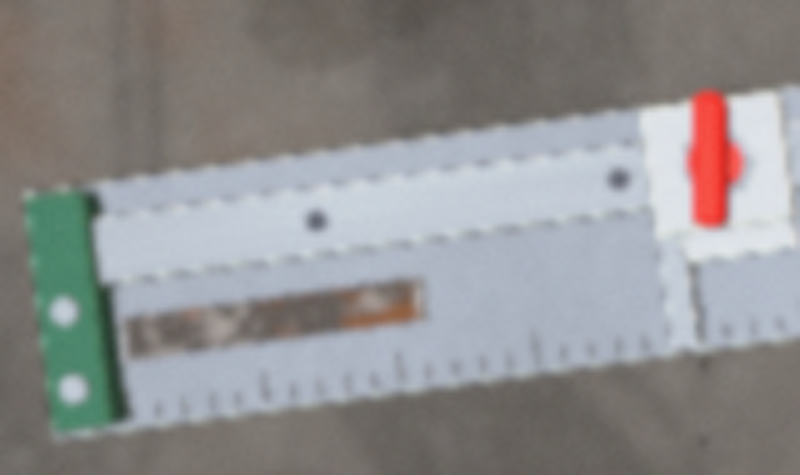

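View pics/c2.png

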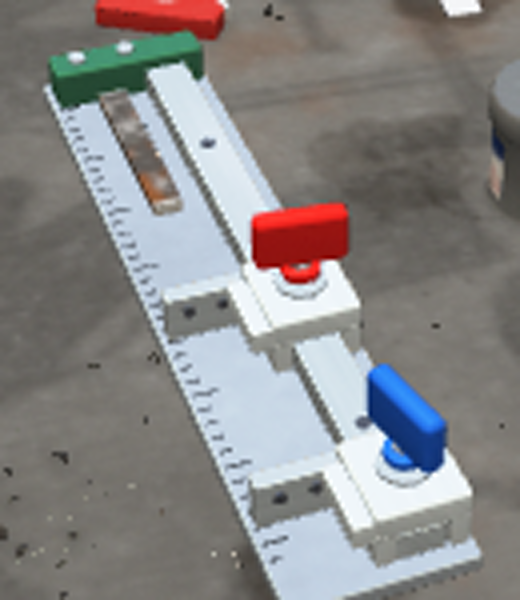

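Enlarged: the red wing top runs from (710,92) to (710,226) in the crop. The bar's near end centre is at (421,298) and its far end at (131,337). The stop plate's bar-side edge is near x=662–668. The side crop confirms the layout.

```bash
python3 - <<'E'
from h import *
f=pickle.load(open('pics/t0.pkl','rb'));g=pickle.load(open('pics/s0.pkl','rb'))
P=lambda x,y,z: ray(f,105+x/5-.4,180+y/5-.4,z)
Q=lambda x,y,z: ray(g,190+x/4-.4,155+y/4-.4,z)
w1,w2=P(710,93,.087),P(710,226,.087); be,bf=P(421,298,.018),P(131,337,.018)
print('wing',w1,w2,np.linalg.norm(w1-w2),(w1+w2)/2)
print('bar',be,bf,np.linalg.norm(be-bf))
e1,e2=P(25,193,.01),P(640,107,.01); e3,e4=P(120,425,.01),P(700,345,.01)
for a,b in((bf,be),(e1,e2),(e3,e4),(w1,w2)): print(np.degrees(np.arctan2(*(b-a)[1::-1])))
d=(bf-be)[:2]; d/=np.linalg.norm(d); kn=((w1+w2)/2)[:2]
print('dir',d,'knob->bar along',(be[:2]-kn)@d,'lateral',np.cross(d,be[:2]-kn))
# side: wing top corners
a,b=Q(252,217,.087),Q(347,207,.087); print('side wing top front',a,b,np.linalg.norm(a-b))
print('side bar end', Q(167,204,.018))
print('plate edge',P(662,270,.03),P(668,345,.03), (be[:2]-P(665,300,.03)[:2])@d)
print('blue',ray(f,322,202,.087))
E
```

```text
wing [0.56362885 0.02146171 0.087     ] [0.51889357 0.02104276 0.087     ] 0.044737249801533645 [0.54126121 0.02125223 0.087     ]
bar [0.49268873 0.13082744 0.018     ] [0.47782397 0.23604726 0.018     ] 0.10626463394222115
-81.95884666369409
-81.65201191989502
-81.76783363184616
-179.46342724212047
dir [-0.13988434  0.99016785] knob->bar along 0.11529237305407429 lateral 0.03276705386268824
side wing top front [0.51941708 0.02275273 0.087     ] [0.56412818 0.02075698 0.087     ] 0.04475562210928416
side bar end [0.49190554 0.12915998 0.018     ]
plate edge [0.50354552 0.04224382 0.03      ] [0.47673108 0.0398236  0.03      ] 0.08890234086014427
blue [ 0.55805664 -0.10537536  0.087     ]<stdin>:11: DeprecationWarning: Arrays of 2-dimensional vectors are deprecated. Use arrays of 3-dimensional vectors instead. (deprecated in NumPy 2.0)
```

The gap is about 89 mm. The knob axis is at (0.541, 0.0215), the slide direction is (-0.141, 0.990), and the knob angle is about 0.13 rad. I'll move above the knob, yawing +165° so the last joint has range for locking.

Request:
{"name": "play_rows", "arguments": {
  "series": [
    [[0.019,0.031,0,0,0,8.3,1],[0.019,0.031,0,0,0,8.3,1],[0.019,0.031,0,0,0,8.3,1],[0.019,0.031,0,0,0,8.3,1],[0.019,0.031,0,0,0,8.3,1],[0.019,0.031,0,0,0,8.3,1],[0.019,0.031,0,0,0,8.3,1],[0.019,0.031,0,0,0,8.3,1],[0.019,0.031,0,0,0,8.3,1],[0.019,0.031,0,0,0,8.3,1]]
  ]
}}

```text
time: 1.1
tool_pos: [0.3557, -0.2912, 0.2308]
tool_rot: [-0.0, 0.652, 0.759, 0.0]
contact_force: [1.3, -0.1, 0.0]
gripper_width: 1.003
grasp_force: 0.0
```

Request:
{"name": "play_rows", "arguments": {
  "series": [
    [[0.019,0.031,0,0,0,8.3,0.8],[0.019,0.031,0,0,0,8.3,0.6],[0.019,0.031,0,0,0,8.3,0.6],[0.019,0.031,0,0,0,8.3,0.6],[0.019,0.031,0,0,0,8.3,0.6],[0.019,0.031,0,0,0,8.3,0.6],[0.018,0.031,-0.02,0,0,8.3,0.6],[0.018,0.031,-0.02,0,0,8.3,0.6],[0.018,0.031,-0.02,0,0,8.3,0.6],[0.018,0.034,-0.02,0,0,8.3,0.6]]
  ]
}}

```text
time: 2.1
tool_pos: [0.5416, 0.0216, 0.1501]
tool_rot: [-0.0, -0.015, 1.0, -0.0]
contact_force: [0.4, -0.3, 0.0]
gripper_width: 0.595
grasp_force: 0.0
```

```bash
python3 - <<'E'
from h import *
from scipy.spatial.transform import Rotation as Ro
b=grab('side','s1')
s=manip.state();R=Ro.from_quat(np.roll(s['tool_rot'],-1)).as_matrix()
print(s['time'],s['tool_pos'],R[:,1],R[:,2],np.degrees(np.arctan2(R[1,0],R[0,0])),s['gripper_width'],s['joint_pos'][5])
cv2.imwrite('pics/s1c.png',cv2.resize(b['frame'][100:290,160:360],None,fx=3,fy=3,interpolation=2))
E
```

```text
2.15 [0.54102906 0.02607065 0.14603051] [-0.03662894  0.99931883  0.00449407] [-0.00497052  0.00431485 -0.99997834] -177.8995871122366 0.5999772725908452 -1.6996439456530488
```

View pics/s1c.png

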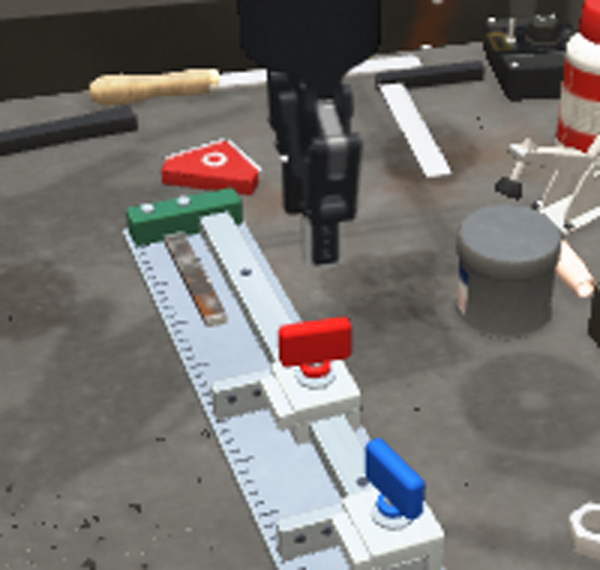

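The open gripper is hovering above the red knob and the scene is undisturbed. Next I descend to grip height.

Request:
{"name": "play_rows", "arguments": {
  "series": [
    [[0,0,-0.03,0,0,-0.8,0.6],[0,0,-0.03,0,0,0,0.6],[0,0,-0.025,0,0,0,0.6],[0,0,-0.008,0,0,0,0.6],[0,0,0,0,0,0,0.6],[0,0,0,0,0,0,0.6]]
  ]
}}

```text
time: 2.75
tool_pos: [0.5422, 0.0201, 0.0595]
tool_rot: [0.001, -0.005, 1.0, -0.0]
contact_force: [-0.4, 0.1, -0.0]
gripper_width: 0.598
grasp_force: 0.0
```

```bash
python3 - <<'E'
from h import *
b=grab('side','s2')
s=manip.state();print(s['time'],s['tool_pos'],s['tool_rot'],s['contact_force'])
for p in([.541,.0215,.087],s['tool_pos']): print(proj(b,p))
cv2.imwrite('pics/s2c.png',cv2.resize(b['frame'][150:270,200:320],None,fx=5,fy=5,interpolation=2))
E
```

```text
2.8 [0.54263708 0.02009857 0.06005354] [ 1.41987352e-03 -4.67107555e-03  9.99988072e-01 -1.43648671e-04] [-0.24986708 -0.23678452  1.09857116]
[264.14408637 207.73209975]
[265.2966211  219.22625853]
```

View pics/s2c.png

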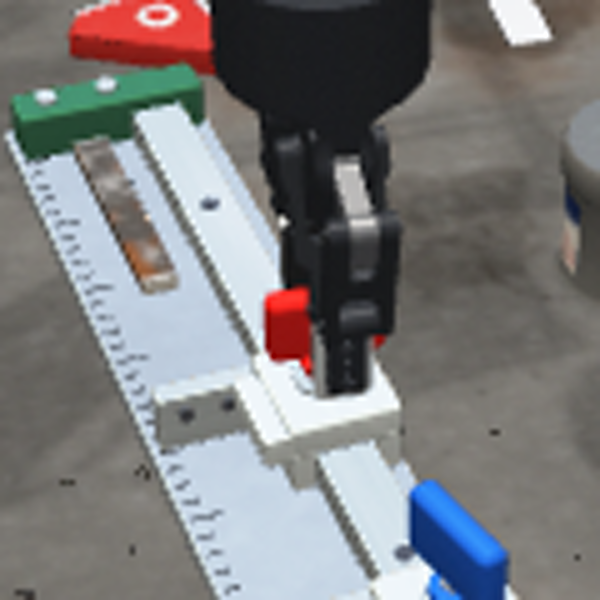

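The fingers straddle the red wing, one on each side, and are well placed. I'll lower 4 mm and close.

Request:
{"name": "play_rows", "arguments": {
  "series": [
    [[0,0.001,-0.004,0,0,0,0.3],[0,0,0,0,0,0,0.0],[0,0,0,0,0,0,0.0],[0,0,0,0,0,0,0.0],[0,0,0,0,0,0,0.0],[0,0,0,0,0,0,0.0],[0,0,0,0,0,0,0.0]]
  ]
}}

```text
time: 3.5
tool_pos: [0.5418, 0.0213, 0.0549]
tool_rot: [0.0, -0.005, 1.0, 0.0]
contact_force: [0.1, 1.0, 5.4]
gripper_width: 0.132
grasp_force: 59.5
```

Gripped at about 12 mm. I'll slide 80 mm and look.

Request:
{"name": "play_rows", "arguments": {
  "series": [
    [[-0.0014,0.0099,0,0,0,0,0],[-0.0014,0.0099,0,0,0,0,0],[-0.0014,0.0099,0,0,0,0,0],[-0.0014,0.0099,0,0,0,0,0],[-0.0014,0.0099,0,0,0,0,0],[-0.0014,0.0099,0,0,0,0,0],[-0.0014,0.0099,0,0,0,0,0],[-0.0014,0.0099,0,0,0,0,0],[0,0,0,0,0,0,0],[0,0,0,0,0,0,0]]
  ]
}}

```text
time: 4.5
tool_pos: [0.5301, 0.1016, 0.0549]
tool_rot: [0.0, -0.005, 1.0, 0.0]
contact_force: [-2.5, 1.0, 6.5]
gripper_width: 0.134
grasp_force: 59.9
```

```bash
python3 - <<'E'
from h import *
b=grab('side','s3');a=grab('top','t3')
s=manip.state();print(s['time'],s['tool_pos'],s['tool_rot'],s['contact_force'],s['gripper_width'])
A=cv2.resize(b['frame'][150:250,190:290],None,fx=4,fy=4,interpolation=2)
B=cv2.resize(a['frame'][185:285,105:205],None,fx=4,fy=4,interpolation=2)
cv2.imwrite('pics/m3.png',np.hstack([A,B]))
E
```

```text
4.6 [0.53019365 0.10143364 0.05494516] [ 7.95995270e-05 -4.92980645e-03  9.99987772e-01  3.83624421e-04] [-2.01495448  0.80399205  6.44069447] 0.12878441361813278
```

View pics/m3.png

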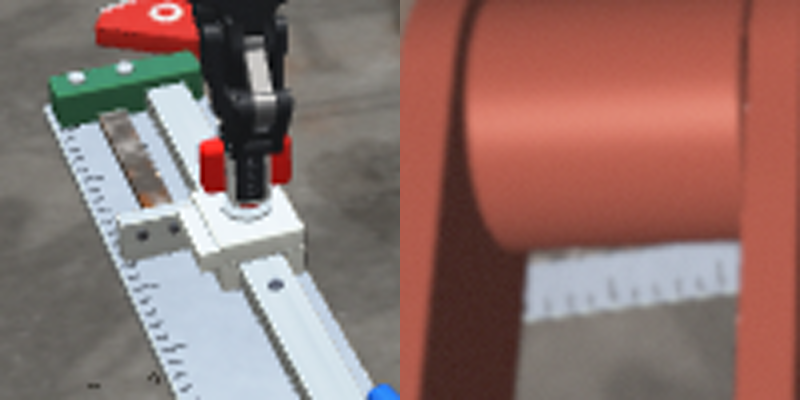

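The side view shows the stop plate just short of the bar's near end, with the stop travelling freely. The top view is blocked by the arm. I'll advance in small steps and watch the force.

Request:
{"name": "play_rows", "arguments": {
  "series": [
    [[-0.0006,0.004,0,0,0,0,0],[-0.0004,0.003,0,0,0,0,0],[0,0,0,0,0,0,0]]
  ]
}}

```text
time: 4.9
tool_pos: [0.5292, 0.1081, 0.0549]
tool_rot: [0.0, -0.005, 1.0, -0.0]
contact_force: [-2.0, -0.5, 6.3]
gripper_width: 0.128
grasp_force: 59.9
```

Request:
{"name": "play_rows", "arguments": {
  "series": [
    [[-0.0003,0.002,0,0,0,0,0],[0,0,0,0,0,0,0]]
  ]
}}

```text
time: 5.1
tool_pos: [0.5289, 0.1099, 0.0549]
tool_rot: [0.0, -0.005, 1.0, -0.0]
contact_force: [-2.5, -1.3, 5.4]
gripper_width: 0.131
grasp_force: 59.9
```

Request:
{"name": "play_rows", "arguments": {
  "series": [
    [[-0.0001,0.001,0,0,0,0,0],[0,0,0,0,0,0,0]]
  ]
}}

```text
time: 5.3
tool_pos: [0.5288, 0.1107, 0.0549]
tool_rot: [0.0, -0.005, 1.0, -0.0]
contact_force: [-3.2, -1.4, 6.2]
gripper_width: 0.13
grasp_force: 60.0
```

Request:
{"name": "play_rows", "arguments": {
  "series": [
    [[-0.0001,0.001,0,0,0,0,0],[0,0,0,0,0,0,0]]
  ]
}}

```text
time: 5.5
tool_pos: [0.5287, 0.1115, 0.0549]
tool_rot: [0.0, -0.005, 1.0, -0.0]
contact_force: [-1.6, -3.1, 6.2]
gripper_width: 0.136
grasp_force: 60.0
```

Request:
{"name": "play_rows", "arguments": {
  "series": [
    [[-0.0001,0.001,0,0,0,0,0],[0,0,0,0,0,0,0]]
  ]
}}

```text
time: 5.7
tool_pos: [0.5286, 0.1125, 0.0549]
tool_rot: [-0.0, -0.005, 1.0, -0.001]
contact_force: [-3.4, -2.2, 7.6]
gripper_width: 0.131
grasp_force: 60.0
```

```bash
python3 - <<'E'
from h import *
b=grab('side','s4')
s=manip.state();print(s['time'],s['tool_pos'],s['contact_force'])
g=pickle.load(open('pics/s0.pkl','rb'))
A=cv2.resize(g['frame'][160:235,195:270],None,fx=5,fy=5,interpolation=2)
B=cv2.resize(b['frame'][160:235,195:270],None,fx=5,fy=5,interpolation=2)
cv2.imwrite('pics/m4.png',np.hstack([A,B]))
E
```

```text
5.75 [0.52859346 0.11249387 0.05492602] [-2.82067645 -3.11545316  7.50207054]
```

View pics/m4.png

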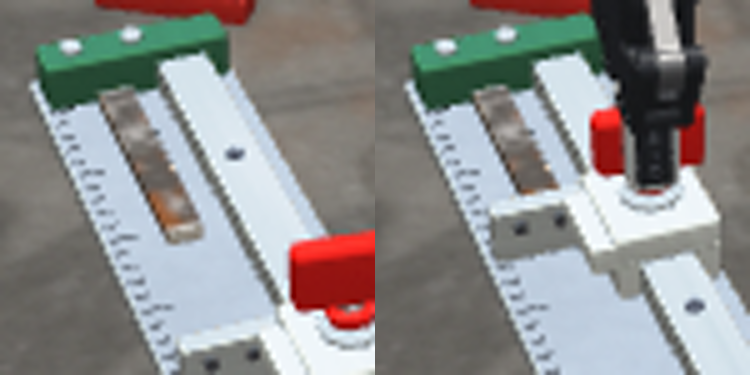

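The bar's far end sits at nearly the same place, (100,90) against (101,92) at the start, and the plate is now right at its near end. I'll make a few more small steps to feel the bar seat on the block.

Request:
{"name": "play_rows", "arguments": {
  "series": [
    [[-0.0001,0.001,0,0,0,0,0],[0,0,0,0,0,0,0]]
  ]
}}

```text
time: 5.95
tool_pos: [0.5285, 0.1133, 0.0549]
tool_rot: [-0.0, -0.005, 1.0, -0.001]
contact_force: [-2.5, -2.5, 7.1]
gripper_width: 0.13
grasp_force: 60.0
```

Request:
{"name": "play_rows", "arguments": {
  "series": [
    [[-0.0001,0.001,0,0,0,0,0],[0,0,0,0,0,0,0]]
  ]
}}

```text
time: 6.15
tool_pos: [0.5285, 0.1135, 0.0549]
tool_rot: [-0.0, -0.005, 1.0, -0.002]
contact_force: [-2.3, -6.1, 7.3]
gripper_width: 0.132
grasp_force: 59.9
```

Force jumped to -6 N and travel stalled, so the bar is seated on the block. I'll relax 1 mm and turn clockwise.

Request:
{"name": "play_rows", "arguments": {
  "series": [
    [[0,-0.0008,0,0,0,0,0],[0,0,0,0,0,-6,0],[0,0,0,0,0,-6,0],[0,0,0,0,0,-6,0],[0,0,0,0,0,-6,0],[0,0,0,0,0,-6,0],[0,0,0,0,0,0,0]]
  ]
}}

```text
time: 6.85
tool_pos: [0.5285, 0.1136, 0.0549]
tool_rot: [0.0, 0.255, 0.967, -0.001]
contact_force: [-1.6, -1.7, 5.6]
gripper_width: 0.131
grasp_force: 59.9
```

Request:
{"name": "play_rows", "arguments": {
  "series": [
    [[0,0,0,0,0,-6,0],[0,0,0,0,0,-6,0],[0,0,0,0,0,-6,0],[0,0,0,0,0,-6,0],[0,0,0,0,0,-6,0],[0,0,0,0,0,-6,0],[0,0,0,0,0,-4,0],[0,0,0,0,0,0,0],[0,0,0,0,0,0,0]]
  ]
}}

```text
time: 7.75
tool_pos: [0.529, 0.1121, 0.0549]
tool_rot: [0.002, 0.57, 0.822, -0.001]
contact_force: [-0.3, -8.9, 5.7]
gripper_width: 0.134
grasp_force: 59.8
```

```bash
python3 - <<'E'
from h import *
from scipy.spatial.transform import Rotation as Ro
b=grab('side','s5')
s=manip.state();R=Ro.from_quat(np.roll(s['tool_rot'],-1)).as_matrix();yaw=np.degrees(np.arctan2(R[1,0],R[0,0]))
print(s['time'],s['tool_pos'],s['contact_force'],s['ft_torque'],yaw,'knob rad',np.radians(188.2-yaw%360),s['gripper_width'])
E
```

```text
7.8 [0.52901099 0.11205625 0.05492496] [-0.3592186  -8.03421025  5.50226814] [-1.11497773  0.15022657 -0.09002359] 110.55671481874438 knob rad 1.3551309684778325 0.13072706180327898
```

Request:
{"name": "play_rows", "arguments": {
  "series": [
    [[0,0,0,0,0,-3,0],[0,0,0,0,0,-2,0],[0,0,0,0,0,0,0]]
  ]
}}

```text
time: 8.1
tool_pos: [0.5291, 0.112, 0.055]
tool_rot: [0.002, 0.603, 0.798, -0.002]
contact_force: [-0.5, -7.8, 5.5]
gripper_width: 0.13
grasp_force: 67.7
```

```bash
python3 - <<'E'
from h import *
from scipy.spatial.transform import Rotation as Ro
s=manip.state();R=Ro.from_quat(np.roll(s['tool_rot'],-1)).as_matrix();yaw=np.degrees(np.arctan2(R[1,0],R[0,0]))
print(s['time'],s['tool_pos'],s['contact_force'],s['ft_torque'],yaw,'knob rad',np.radians(188.2-yaw%360),s['gripper_width'])
E
```

```text
8.1 [0.52908712 0.11195955 0.05500117] [-0.54864843 -7.75159363  5.50568416] [-1.101219    0.12723019  1.24769145] 105.79069257606518 knob rad 1.4383137488358688 0.13010516366832697
```

The end stop was felt: torque rose to 1.25 N m at about 1.40 rad. I'll relieve, open and retreat upward.

Request:
{"name": "play_rows", "arguments": {
  "series": [
    [[0,-0.001,0,0,0,2,0],[0,0,0,0,0,0,0.3],[0,0,0,0,0,0,0.5],[0,0,0,0,0,0,0.5],[0,0,0,0,0,0,0.5],[0,0,0.02,0,0,0,0.5],[0,0,0.03,0,0,0,0.5],[0,0,0.04,0,0,0,0.5],[0,0,0.04,0,0,0,0.5],[0,0,0.04,0,0,0,0.5]]
  ]
}}

```text
time: 9.1
tool_pos: [0.5279, 0.1129, 0.2255]
tool_rot: [-0.0, 0.591, 0.807, -0.0]
contact_force: [0.4, 0.3, 0.4]
gripper_width: 0.5
grasp_force: 0.0
```

Request:
{"name": "play_rows", "arguments": {
  "series": [
    [[0.01,-0.04,0.02,0,0,0,0.5],[0.01,-0.05,0,0,0,0,0.5],[0.01,-0.05,0,0,0,0,0.5],[0.01,-0.05,0,0,0,0,0.5],[0,-0.05,0,0,0,0,0.5],[0,-0.05,0,0,0,0,0.5],[0,0,0,0,0,0,0.5],[0,0,0,0,0,0,0.5]]
  ]
}}

```text
time: 9.9
tool_pos: [0.5675, -0.1751, 0.2438]
tool_rot: [-0.001, 0.592, 0.806, 0.0]
contact_force: [0.7, 0.5, 0.2]
gripper_width: 0.502
grasp_force: 0.0
```

```bash
python3 - <<'E'
from h import *
a=grab('top','t6');b=grab('side','s6')
s=manip.state();print(s['time'],s['tool_pos'],s['contact_force'])
cv2.imwrite('pics/m6.png',np.hstack([cv2.resize(a['frame'][180:275,105:205],None,fx=4,fy=4,interpolation=2),cv2.resize(b['frame'][155:250,195:295],None,fx=4,fy=4,interpolation=2)]))
E
```

```text
10.0 [ 0.56776678 -0.17331878  0.24403093] [ 0.5196489  -0.39667408  0.35219018]
```

View pics/m6.png

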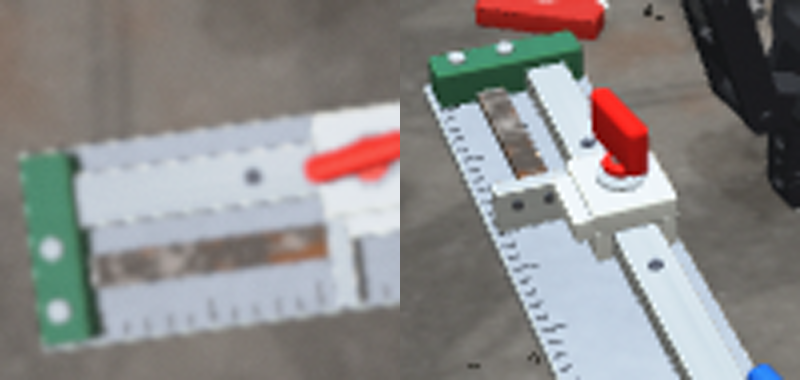

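The bar lies at the green block (about (97,268) in the crop). The stop plate is right at the bar's near end (about (328,245)), and the red wing lies nearly along the rail. I'm handing the job in.

```bash
python3 -c "
from plant import manip
print(manip.job_done())"
```

```text
the job is handed in; nothing more can be done
None
```

The red-knobbed stop is against the bar's end and its knob is turned clockwise to the end stop; the bar moved only a few mm, to seat on the green block. I never touched the blue-knobbed stop, and I handed the job in at about 10 s without seeing the verdict.

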